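# Shut the screening gate over the module under test

### The arm

A 6-joint arm with a two-finger parallel gripper is mounted at the origin on the work surface. World frame = base frame: x ahead of the robot, y to its left, z up, the work surface at z = 0. Lengths are in m, angles in rad, forces in N, time in s.
With the tool pointing down it reaches from about 0.325 to 0.9 m from the base axis. Payload 6.1 kg.
Tool frame: the origin (TCP) lies at the very end of the fingers, on their centre line; the grasp point (between the pads) lies 19 mm behind it; z points along the fingers, y is the direction in which the jaws open and shut (so a half turn about z gives the same grasp; the last joint's range is limited). The gripper opens to 87 mm and grips with 3 to 60 N. Pads are 19 mm wide; open, the fingers measure 117 mm over their backs; the gripper's body (75 mm by 190 mm) begins 51 mm behind the grasp point.
Start: joints at [1.095, 0.22, 1.526, -0, 1.395, -0.126], TCP at [0.214, 0.587, 0.223] pointing down, gripper open.
Joint ranges: [-2.98, 2.98], [-0.91, 2.08], [0.09, 2.57], [-1.24, 4.39], [0.2, 2.65], [-2.68, 2.68]. Speed limits (rad/s): [2.57, 2.57, 3.01, 3.14, 3.14, 3.14].

### API

Orientations are given as a unit quaternion [x, y, z, w].
In Python, from station import bot gives the robot as it stands. The module is installed in compiled form; this text tells all that it offers.
- The arm moves only by the tool arm_command, never from a script. Its argument "deltas" is a list of rows, each an object with "translation": the shift along the tool's x, y, z in cm, a list of three; "delta_rot": the turn, a rotation vector about the tool's x, y, z in rad, a list of three; "hand": the gripper's target within -1 to 1 (shut at 1, half-way at 0, fully open at -1). A call has 1 to 10 rows; each row is the pose to reach, as a shift and turn from the pose measured when the call began, along the tool's axes at that moment; what a row does not reach only later rows make up. A row lasts 1/10 s, in which the tool goes at most 50 mm and 8.59 degrees, less where a joint would pass 70% of its speed; a pose out of reach is approached as far as the arm can. A call with a gripper value outside its range is refused whole. The fingers move at their own pace and stop on an object; "force" is the grip in N (left out, the last holds). Time passes only in rows, so rows that repeat a pose let the fingers close. It gives the time, the measured TCP pose, the force and the opening at its end, in the units of the state.
- bot.observe(): the state, without advancing time (a new reading comes with each control period).
- bot.snapshot(name): name is "scene" or "top" or "wrist"; returns a dict with "image" (420x560x3 uint8, blue, green, red), "mtx" (3x3 intrinsics, pixels), "world_from_camera" (4x4, takes a point from camera to world coordinates); the wrist camera has in their place "hand_eye" (4x4, takes a point from camera to tool coordinates, whose origin is the TCP and whose axes are the flange's). Camera axes: x right, y up, looking along -z (the intrinsics and any distortion apply to the point x, -y, -z); pixel columns grow to the right and rows downward; lengths in m; the calibration is good to about 2 mm. A picture is of the moment at which its call begins: read the wrist's pose just before it. There is no depth.
- bot.sign_off(): hands the job in, once; it reports no verdict.
Trained networks look in the newest picture that a camera, given by its name, has taken for a name from the list of things; names that differ only in an ending like _2 or _b are one class to them, and where a whole thing is asked for, a point or a joint stands for the part that bears it (a point fixed in the world has none). Each returns a list of dicts, best first, with "conf" (0 to 1); they miss things now and then, are a little off and sometimes report something else, mostly with a low value. They report only what shows in the picture. A call takes as long as a camera call.
- bot.outline_of(name, camera): "pixels" (420x560 bool, what is visible of it) and "bbox" ([left, top, width, height] in pixels, round what is visible of it).
The state is a dict: "t": time; "qpos": joint angles; "qd": joint speeds; "joint_torque": joint torques, N m; "tcp_pos": TCP position; "orientation": TCP orientation; "contact_force": force on the tool from outside, world axes, zero at the start; "moment": the same for the moment, N m; "opening": finger opening in m.
Only numpy, scipy, OpenCV 4.12 (cv2) and the standard library are available. Lean on these libraries where they do the work, as an engineer would, in place of code of your own. Each camera call takes 0.05 s, during which the arm holds its last target.

### The job

The two test boxes on the bench both stand open. On the one with the blue module in its bay, push the sliding gate shut by its black tab, all the way until the orange spring catch drops behind the gate's steel strike. Leave the gate of the empty box as it is.

Things in the scene. Friction and masses are not known exactly. Their poses are not given: they have to be found in the camera images.
- loaded_box: Grey test box, 220 x 130 x 60 mm, fixed, with a bright blue block (50 x 56 mm) in the open bay in its top. Origin: centre of its underside, on the bench. x: the way the gate shuts, towards the orange catch at x = 110 mm; y: across the gate; z up. Dark side rails at y = 58 mm either side, tops at 69 mm. A like box with an empty dark bay is the wrong one.
- gate (a joint): Loaded box's aluminium gate (plate top 65 mm above bench). Value in m towards shut: 0 open, 0.100 end stop; starts 0 to 0.025. Stays where left; friction 5 N, up to 10 N as it lifts the catch from 0.07; the catch drops near 0.095. Black push tab: 40 mm wide (y), 6 mm thick (x), up to 104 mm above bench, middle at box x = value - 85 mm, y = 0; behind it (-x) nothing stands above the plate.
- catch (a joint): Loaded box's orange spring catch, a 50 mm leaf with a steel roller, hinged about the box's y at x = 103 mm, top 84 mm above the bench. Angle in rad: 0 is down (also before the gate reaches it), up to about 0.16 while the strike (steel bar near the gate's front edge) passes under the roller; then it springs down by itself.
- empty_tab (a point): Top centre of the black tab on the gate of the other box, whose bay is empty (same sizes). z is up, x the way that gate would shut. Leave this gate as it is.

How it is judged:
At the end, for the whole second after the job is handed in: The loaded box's gate is slid shut to beyond 93 mm (of 100) and its orange catch is down behind the strike (below 0.06 rad) (value of joint gate above 0.093 m and value of joint catch below 0.06 rad); the robot touches nothing.
It fails at once if the gate of the empty box is moved by more than 10 mm (distance of empty_tab from where it was at the start of the episode above 0.01 m).
It also fails if it takes over 29 s, if anything falls off the work surface, if the arm or the gripper's body presses on something with over 40 N, if the wrist force passes 120 N, or if a joint passes its speed limit or range.

## Working session

There is one attempt and no reset: what is moved stays moved. The work goes in short steps, Python scripts to look and compute and a tool call to move; the robot and the scene stay as the last step left them, time stands still between calls to the robot, and variables do not carry over. Pictures are saved under pics/ and viewed, and the job is handed in when it is done.

Besides the shell and the picture viewer there is one more tool, called after "Request:" as name(argument=value, ...) on one line, values as JSON. arm_command: Moves the arm, as the interface text tells. Its arguments: {"type":"object","properties":{"deltas":{"type":"array"},"force":{"type":"number"}},"required":["deltas"]}

```bash
mkdir -p pics
python3 - <<'E'
from station import bot
import cv2,numpy as np
s=bot.observe();print({k:np.round(v,3).tolist() for k,v in s.items()})
for c in("scene","top"):
    r=bot.snapshot(c);cv2.imwrite(f"pics/{c}0.png",r["image"]);print(c,r["mtx"].tolist(),np.round(r["world_from_camera"],4).tolist(),r.keys())
    for n in("loaded_box","gate","catch","empty_tab"):
        for o in bot.outline_of(n,c)[:3]:print(c,n,round(o["conf"],2),o["bbox"])
E
```

```text
{'t': 0.0, 'qpos': [1.095, 0.221, 1.528, -0.0, 1.395, -0.126], 'qd': [-0.001, -0.001, 0.001, 0.0, -0.0, -0.001], 'joint_torque': [0.0, -49.464, -38.736, 0.07, 0.058, -0.0], 'tcp_pos': [0.214, 0.587, 0.221], 'orientation': [0.174, 0.985, -0.001, -0.0], 'contact_force': [-0.213, -0.332, 0.104], 'moment': [0.006, -0.025, -0.005], 'opening': 0.087}
scene [[487.4914050114983, 0.0, 272.4317212789957], [0.0, 487.4914050114983, 212.19146159696865], [0.0, 0.0, 1.0]] [[-0.8677, -0.2844, 0.4076, 1.0222], [0.4969, -0.5194, 0.6952, 0.622], [0.014, 0.8058, 0.5921, 0.65], [0.0, 0.0, 0.0, 1.0]] dict_keys(['image', 'mtx', 'world_from_camera'])
scene loaded_box 0.76 [211.4, 154.8, 113.4, 87.5]
scene gate 0.87 [256.0, 156.1, 57.0, 37.2]
scene catch 0.16 [213.1, 155.6, 111.8, 84.6]
scene empty_tab 0.87 [301.4, 233.5, 76.3, 53.0]
top [[437.4652501593983, 0.0, 278.05008624127595], [0.0, 437.4652501593983, 211.86843988993107], [0.0, 0.0, 1.0]] [[-0.0243, 0.9703, -0.2407, 0.4338], [-0.9997, -0.0224, 0.0105, -0.0034], [0.0048, 0.2409, 0.9705, 0.9683], [0.0, 0.0, 0.0, 1.0]] dict_keys(['image', 'mtx', 'world_from_camera'])
top loaded_box 0.6 [301.8, 194.9, 92.3, 115.8]
top gate 0.9 [328.2, 246.3, 57.2, 51.5]
top catch 0.79 [333.8, 199.5, 16.1, 24.6]
```

View pics/scene0.png

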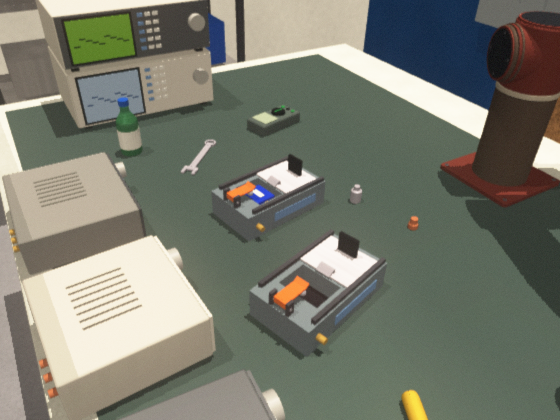

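View pics/top0.png

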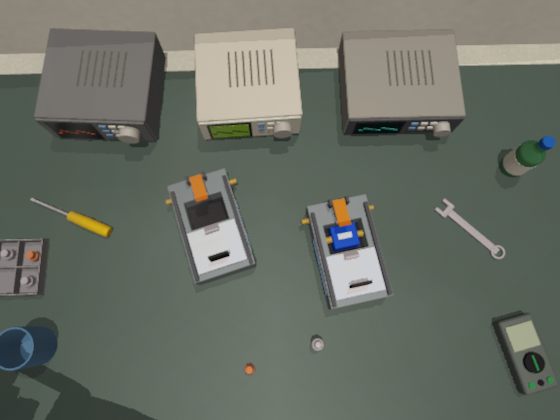

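Run:
```python
import cv2
a=cv2.imread("pics/top0.png")[180:330,260:420];cv2.imwrite("pics/topc.png",cv2.resize(a,None,fx=4,fy=4,interpolation=cv2.INTER_CUBIC)[:600])
a=cv2.imread("pics/scene0.png")[140:290,200:400];cv2.imwrite("pics/scenec.png",cv2.resize(a,None,fx=4,fy=4,interpolation=cv2.INTER_CUBIC))
```

```text
(no output)
```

View pics/topc.png

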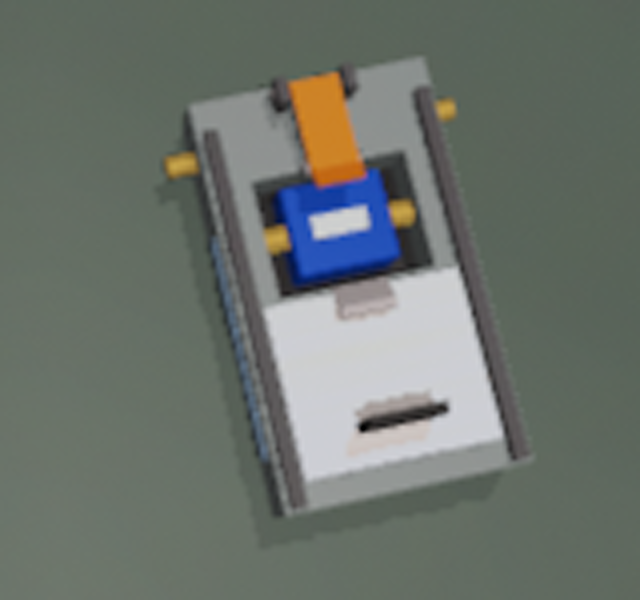

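View pics/scenec.png

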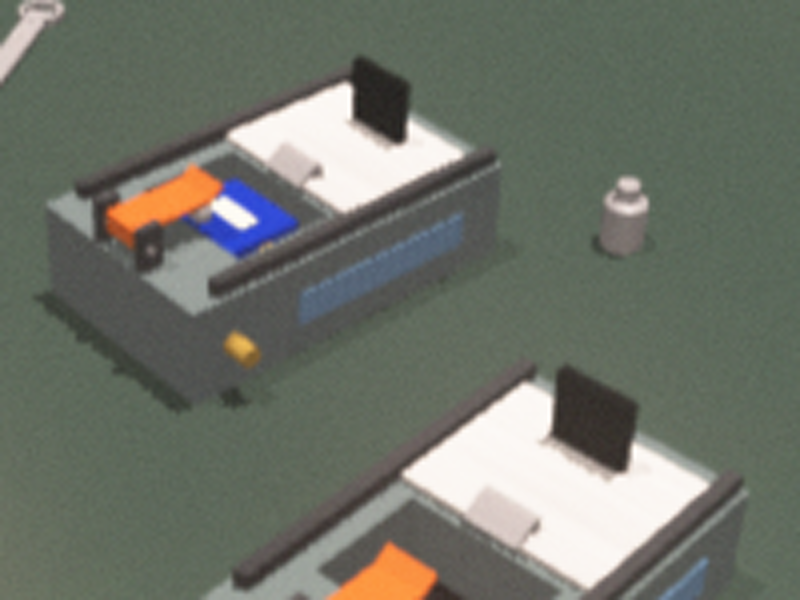

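The top view shows the loaded box (blue module) on the right: its tab is near pixel (361,284) and its orange catch near (342,212). The left box has the empty bay.

```bash
cat > h.py <<'E'
import numpy as np
K=np.array([[437.46525,0,278.05],[0,437.46525,211.868],[0,0,1]])
T=np.array([[-0.0243,0.9703,-0.2407,0.4338],[-0.9997,-0.0224,0.0105,-0.0034],[0.0048,0.2409,0.9705,0.9683],[0,0,0,1]])
Ks=np.array([[487.4914,0,272.43],[0,487.4914,212.19],[0,0,1]])
Ts=np.array([[-0.8677,-0.2844,0.4076,1.0222],[0.4969,-0.5194,0.6952,0.622],[0.014,0.8058,0.5921,0.65],[0,0,0,1]])
def ray(u,v,z,K=K,T=T):
    d=np.array([(u-K[0,2])/K[0,0],-(v-K[1,2])/K[1,1],-1]);d=T[:3,:3]@d
    return T[:3,3]+d*(z-T[2,3])/d[2]
E
python3 - <<'E'
from h import *
c=lambda x,y:(260+(x+.5)/4-.5,180+(y+.5)/4-.5)
s=lambda x,y:(200+(x+.5)/4-.5,140+(y+.5)/4-.5)
P={}
for n,x,y,z in[("nl",285,517,.06),("nr",530,460,.06),("fl",190,105,.06),("fr",425,60,.06),("rl0",293,503,.069),("rl1",210,133,.069),("rr0",520,457,.069),("rr1",424,90,.069),("tabL",360,421,.104),("tabR",447,403,.104)]:
    P[n]=ray(*c(x,y),z);print(n,P[n].round(4))
d=lambda a,b:np.linalg.norm(P[a]-P[b])
print(d("nl","nr"),d("fl","fr"),d("nl","fl"),d("nr","fr"),d("tabL","tabR"))
for a,b in(("nl","fl"),("nr","fr"),("rl0","rl1"),("rr0","rr1"),("nr","nl"),("fr","fl"),("tabR","tabL")):
    v=P[b]-P[a];print(a,b,np.degrees(np.arctan2(v[1],v[0])))
o=(P["nl"]+P["nr"]+P["fl"]+P["fr"])/4;o2=(P["rl0"]+P["rl1"]+P["rr0"]+P["rr1"])/4
print("o",o,o2)
tab=(P["tabL"]+P["tabR"])/2;print("tab",tab)
# scene camera tab top corners
a=ray(*s(355,62),.104,Ks,Ts);b=ray(*s(409,92),.104,Ks,Ts);print("scene tab",a,b,(a+b)/2,np.linalg.norm(a-b))
for x,y in((48,205),(195,314),(497,157)): print(ray(*s(x,y),.06,Ks,Ts))
E
```

```text
nl [ 0.4539 -0.1155  0.06  ]
nr [ 0.4793 -0.2423  0.06  ]
fl [ 0.6709 -0.076   0.06  ]
fr [ 0.6931 -0.2041  0.06  ]
rl0 [ 0.4604 -0.1187  0.069 ]
rl1 [ 0.653  -0.0852  0.069 ]
rr0 [ 0.4804 -0.235   0.069 ]
rr1 [ 0.6739 -0.2003  0.069 ]
tabL [ 0.4978 -0.1492  0.104 ]
tabR [ 0.5055 -0.1924  0.104 ]
0.12939106358842262 0.12999368253368915 0.22058701259955849 0.21721983415661097 0.04392269626487402
nl fl 10.31220478117228
nr fr 10.149083670553237
rl0 rl1 9.875261655545222
rr0 rr1 10.167212551824926
nr nl 101.32645491808464
fr fl 99.83719546722904
tabR tabL 100.09768328746506
o [ 0.57428004 -0.15945122  0.06      ] [ 0.56694466 -0.15982568  0.069     ]
tab [ 0.50166033 -0.17078798  0.104     ]
scene tab [ 0.50698927 -0.1901633   0.104     ] [ 0.49806873 -0.14769554  0.104     ] [ 0.502529   -0.16892942  0.104     ] 0.04339454567619656
[ 0.69287424 -0.2017078   0.06      ]
[ 0.66843429 -0.07647785  0.06      ]
[ 0.45087343 -0.12521075  0.06      ]
```

Request:
arm_command(deltas=[{"translation": [-49.7, -63.4, 0], "delta_rot": [0, 0, -0.525], "hand": 1}, {"translation": [-49.7, -63.4, 0], "delta_rot": [0, 0, -0.525], "hand": 1}, {"translation": [-49.7, -63.4, 0], "delta_rot": [0, 0, -0.525], "hand": 1}, {"translation": [-49.7, -63.4, 0], "delta_rot": [0, 0, -0.525], "hand": 1}, {"translation": [-49.7, -63.4, 0], "delta_rot": [0, 0, -0.525], "hand": 1}, {"translation": [-49.7, -63.4, 0], "delta_rot": [0, 0, -0.525], "hand": 1}, {"translation": [-49.7, -63.4, 0], "delta_rot": [0, 0, -0.525], "hand": 1}, {"translation": [-49.7, -63.4, 0], "delta_rot": [0, 0, -0.525], "hand": 1}, {"translation": [-49.7, -63.4, 0], "delta_rot": [0, 0, -0.525], "hand": 1}, {"translation": [-49.7, -63.4, 0], "delta_rot": [0, 0, -0.525], "hand": 1}], force=20)

```text
t: 1.5
tcp_pos: [0.369, 0.1115, 0.2231]
orientation: [-0.088, 0.996, -0.0, 0.001]
contact_force: [0.4, -0.4, -0.0]
opening: 0.015
```

```bash
cat >> h.py <<'E'
from scipy.spatial.transform import Rotation as R
O=np.array([.574,-.1595,0]);YAW=np.radians(10.1)
def togo(s,bx,by,z):
    u=np.array([np.cos(YAW),np.sin(YAW),0]);v=np.array([-u[1],u[0],0])
    Rt=R.from_quat(s["orientation"]);p=np.array(s["tcp_pos"])
    t=O+u*bx+v*by+np.array([0,0,z])
    Rd=R.from_matrix(np.column_stack([-u,v,[0,0,-1]]))
    print("t",round(s["t"],2),"tcp",p.round(4),"box",((p-O)@u).round(4),((p-O)@v).round(4),"F",np.round(s["contact_force"],1),"open",s["opening"],"q",np.round(s["qpos"],2))
    print("go cm",(Rt.inv().apply(t-p)*100).round(2),"rot",(Rt.inv()*Rd).as_rotvec().round(3))
E
python3 -c "
from h import *
from station import bot
togo(bot.observe(),-.112,.001,.2)"
```

```text
t 1.5 tcp [0.369  0.1115 0.2231] box -0.1543 0.3028 F [ 0.4 -0.4 -0. ] open 0.01497899649229737 q [ 0.09 -0.4   2.1  -0.    1.44 -1.66]
go cm [ -4.25 -30.18   2.32] rot [-0.     0.002 -0.001]
```

Request:
arm_command(deltas=[{"translation": [-4.2, -30.2, 2.3], "delta_rot": [0, 0, 0], "hand": 1}, {"translation": [-4.2, -30.2, 2.3], "delta_rot": [0, 0, 0], "hand": 1}, {"translation": [-4.2, -30.2, 2.3], "delta_rot": [0, 0, 0], "hand": 1}, {"translation": [-4.2, -30.2, 2.3], "delta_rot": [0, 0, 0], "hand": 1}, {"translation": [-4.2, -30.2, 2.3], "delta_rot": [0, 0, 0], "hand": 1}, {"translation": [-4.2, -30.2, 2.3], "delta_rot": [0, 0, 0], "hand": 1}, {"translation": [-4.2, -30.2, 2.3], "delta_rot": [0, 0, 0], "hand": 1}, {"translation": [-4.2, -30.2, 2.3], "delta_rot": [0, 0, 0], "hand": 1}, {"translation": [-4.2, -30.2, 2.3], "delta_rot": [0, 0, 0], "hand": 1}])

```text
t: 2.4
tcp_pos: [0.4628, -0.1775, 0.2001]
orientation: [-0.088, 0.996, 0.0, 0.001]
contact_force: [0.9, 0.1, 0.5]
opening: 0.0004
```

```bash
python3 -c "
from h import *
from station import bot
import cv2
s=bot.observe()
togo(s,-.112,.001,.08)
r=bot.snapshot('wrist');cv2.imwrite('pics/w1.png',r['image'])
H=np.array(r['hand_eye']);print(r['mtx'].tolist(),H.round(4).tolist())
W=np.eye(4);W[:3,:3]=R.from_quat(s['orientation']).as_matrix();W[:3,3]=s['tcp_pos']
np.savez('w1.npz',K=r['mtx'],T=W@H)
r=bot.snapshot('scene');cv2.imwrite('pics/s1.png',r['image'])
"
```

```text
t 2.4 tcp [ 0.4628 -0.1775  0.2001] box -0.1127 0.0017 F [0.9 0.1 0.5] open 0.0003861890969702823 q [-0.53 -0.08  1.88  0.    1.33 -2.27]
go cm [-0.05 -0.08 12.01] rot [ 0.001  0.001 -0.001]
[[332.16830490334996, 0.0, 276.52556571810373], [0.0, 332.16830490334996, 203.7394294540209], [0.0, 0.0, 1.0]] [[0.0007, 0.9626, 0.2709, 0.0755], [1.0, -0.0008, 0.0, 0.0006], [0.0002, 0.2709, -0.9626, -0.1619], [0.0, 0.0, 0.0, 1.0]]
```

View pics/w1.png

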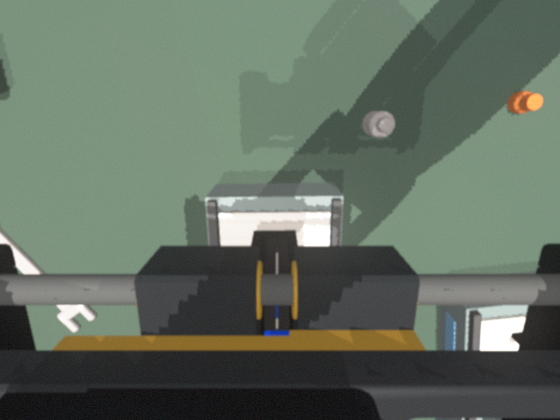

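View pics/s1.png

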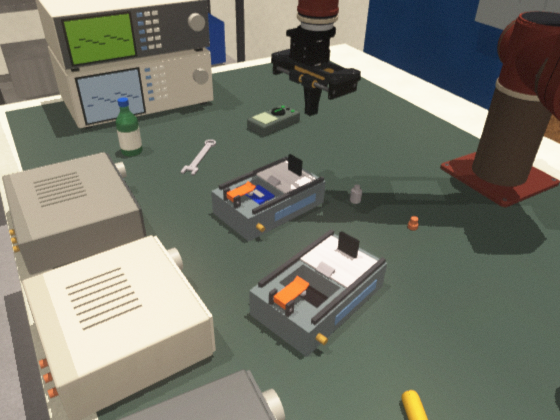

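The wrist view shows the fingers centred on the loaded box: its rails are at columns 212 and 336, and the middle is at 274. The scene view shows both boxes unmoved. I'll descend behind the tab.

Request:
arm_command(deltas=[{"translation": [0, -0.1, 4], "delta_rot": [0, 0, 0], "hand": 1}, {"translation": [0, -0.1, 8], "delta_rot": [0, 0, 0], "hand": 1}, {"translation": [0, -0.1, 11], "delta_rot": [0, 0, 0], "hand": 1}, {"translation": [0, -0.1, 12], "delta_rot": [0, 0, 0], "hand": 1}, {"translation": [0, -0.1, 12], "delta_rot": [0, 0, 0], "hand": 1}])

```text
t: 3.0
tcp_pos: [0.4625, -0.1764, 0.0795]
orientation: [-0.089, 0.996, 0.001, -0.0]
contact_force: [-0.2, -0.3, 0.6]
opening: 0.0006
```

```bash
python3 -c "
from h import *
from station import bot
import cv2
togo(bot.observe(),-.086,.001,.08)
a=[bot.snapshot('scene')['image'][140:260,200:360],bot.snapshot('top')['image'][180:330,280:440]]
cv2.imwrite('pics/s2.png',cv2.resize(a[0],None,fx=4,fy=4));cv2.imwrite('pics/t2.png',cv2.resize(a[1],None,fx=4,fy=4))
"
```

```text
t 3.0 tcp [ 0.4625 -0.1764  0.0795] box -0.1128 0.0029 F [-0.2 -0.3  0.6] open 0.0006084330499096098 q [-0.52  0.07  1.98  0.    1.09 -2.28]
go cm [-2.68 -0.2  -0.05] rot [0.002 0.    0.002]
```

View pics/s2.png

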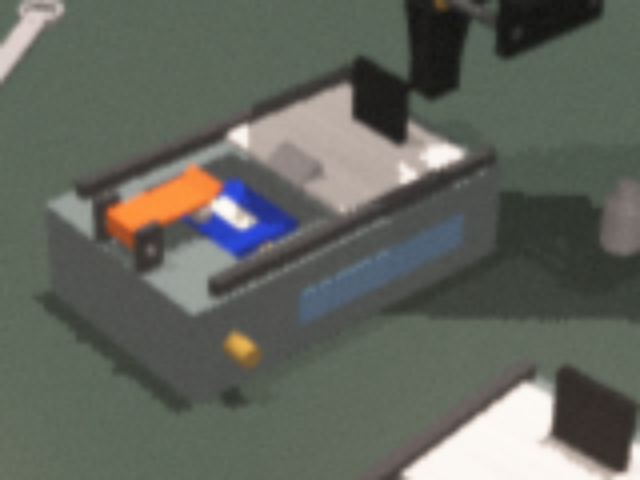

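The fingers are directly behind the loaded box's tab with a clear gap. I'll start pushing.

Request:
arm_command(deltas=[{"translation": [-1, -0.2, 0], "delta_rot": [0, 0, 0], "hand": 1}, {"translation": [-2, -0.2, 0], "delta_rot": [0, 0, 0], "hand": 1}, {"translation": [-2.7, -0.2, 0], "delta_rot": [0, 0, 0], "hand": 1}, {"translation": [-3.4, -0.2, 0], "delta_rot": [0, 0, 0], "hand": 1}, {"translation": [-4.1, -0.2, 0], "delta_rot": [0, 0, 0], "hand": 1}, {"translation": [-4.8, -0.2, 0], "delta_rot": [0, 0, 0], "hand": 1}, {"translation": [-5.5, -0.2, 0], "delta_rot": [0, 0, 0], "hand": 1}, {"translation": [-6.2, -0.2, 0], "delta_rot": [0, 0, 0], "hand": 1}, {"translation": [-6.8, -0.2, 0], "delta_rot": [0, 0, 0], "hand": 1}, {"translation": [-7.0, -0.2, 0], "delta_rot": [0, 0, 0], "hand": 1}])

```text
t: 4.1
tcp_pos: [0.5341, -0.1677, 0.0827]
orientation: [-0.089, 0.996, -0.001, 0.001]
contact_force: [-4.8, -0.6, 3.9]
opening: 0.0002
```

```bash
python3 -c "
from h import *
from station import bot
import cv2
togo(bot.observe(),-.005,.001,.08)
a=[bot.snapshot('scene')['image'][140:260,200:360]]
cv2.imwrite('pics/s3.png',cv2.resize(a[0],None,fx=4,fy=4))
"
```

```text
t 4.1 tcp [ 0.5341 -0.1677  0.0827] box -0.0407 -0.0011 F [-4.8 -0.6  3.9] open 0.00021905964678758323 q [-0.45  0.21  1.82  0.    1.11 -2.19]
go cm [-3.57  0.2   0.28] rot [-0.002  0.003  0.002]
```

View pics/s3.png

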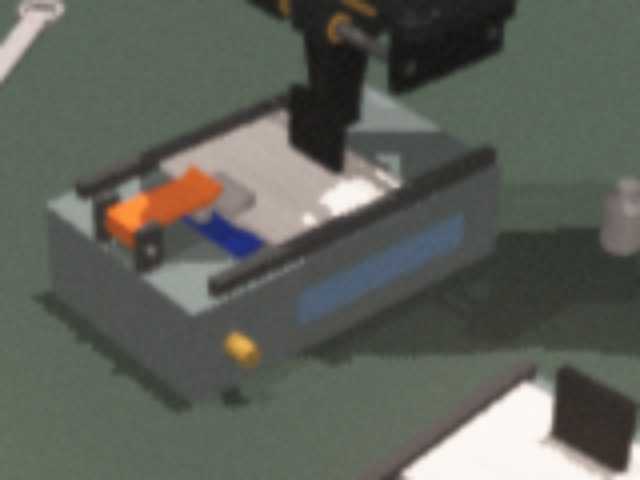

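The gate is sliding at about 5 N and the strike is approaching the roller. I'll keep pushing.

Request:
arm_command(deltas=[{"translation": [-0.6, 0.1, 0.2], "delta_rot": [0, 0, 0], "hand": 1}, {"translation": [-1.2, 0.2, 0.3], "delta_rot": [0, 0, 0], "hand": 1}, {"translation": [-1.8, 0.2, 0.3], "delta_rot": [0, 0, 0], "hand": 1}, {"translation": [-2.4, 0.2, 0.3], "delta_rot": [0, 0, 0], "hand": 1}, {"translation": [-3.0, 0.2, 0.3], "delta_rot": [0, 0, 0], "hand": 1}, {"translation": [-3.4, 0.2, 0.3], "delta_rot": [0, 0, 0], "hand": 1}, {"translation": [-3.4, 0.2, 0.3], "delta_rot": [0, 0, 0], "hand": 1}])

```text
t: 4.85
tcp_pos: [0.5674, -0.1598, 0.0797]
orientation: [-0.089, 0.996, -0.001, 0.001]
contact_force: [-3.2, -1.3, 2.4]
opening: 0.0002
```

```bash
python3 -c "
from h import *
from station import bot
import cv2
togo(bot.observe(),-.001,.001,.08)
a=[bot.snapshot('scene')['image'][140:260,200:360]]
cv2.imwrite('pics/s4.png',cv2.resize(a[0],None,fx=4,fy=4,interpolation=2))
"
```

```text
t 4.85 tcp [ 0.5674 -0.1598  0.0797] box -0.0065 0.0009 F [-3.2 -1.3  2.4] open 0.00017321821741844278 q [-0.41  0.28  1.74 -0.    1.12 -2.16]
go cm [-0.55  0.01 -0.03] rot [-0.002  0.003  0.002]
```

View pics/s4.png

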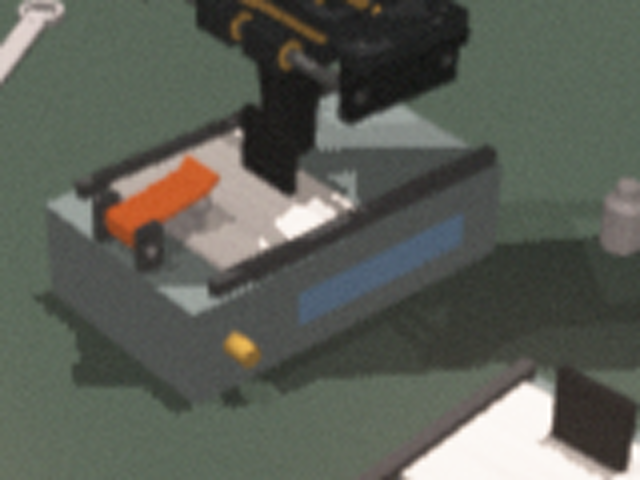

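The catch is raised (tip at row ~157, previously ~166), so the strike is under the roller. I'll continue in small steps to the end stop.

Request:
arm_command(deltas=[{"translation": [-0.3, 0, 0], "delta_rot": [0, 0, 0], "hand": 1}, {"translation": [-0.6, 0, 0], "delta_rot": [0, 0, 0], "hand": 1}, {"translation": [-0.6, 0, 0], "delta_rot": [0, 0, 0], "hand": 1}])

```text
t: 5.2
tcp_pos: [0.5734, -0.1586, 0.0797]
orientation: [-0.089, 0.996, -0.001, 0.002]
contact_force: [-3.7, 0.2, 2.2]
opening: 0.0004
```

```bash
python3 -c "
from h import *
from station import bot
import cv2
togo(bot.observe(),0.002,.001,.08)
a=[bot.snapshot('scene')['image'][140:260,200:360]]
cv2.imwrite('pics/s5.png',cv2.resize(a[0],None,fx=4,fy=4,interpolation=2))
"
```

```text
t 5.2 tcp [ 0.5734 -0.1586  0.0797] box -0.0004 0.001 F [-3.7  0.2  2.2] open 0.0003521353979848711 q [-0.4   0.29  1.73  0.    1.12 -2.15]
go cm [-0.24  0.   -0.03] rot [-0.002  0.003  0.002]
```

View pics/s5.png

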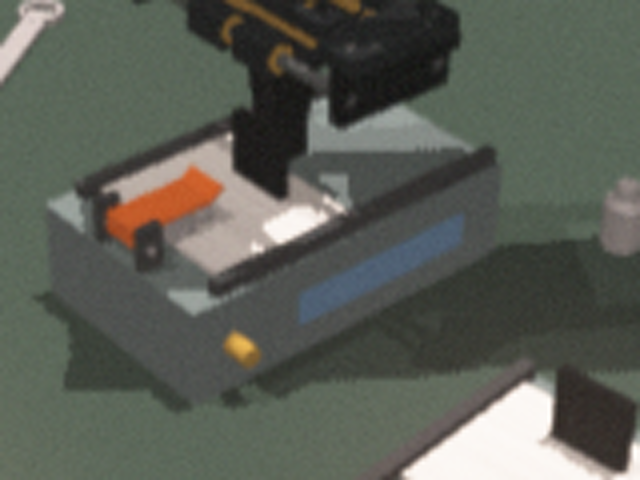

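The catch has dropped back (tip at row ~167). I'll add a gentle nudge towards the end stop for margin.

Request:
arm_command(deltas=[{"translation": [-0.2, 0, 0], "delta_rot": [0, 0, 0], "hand": 1}, {"translation": [-0.4, 0, 0], "delta_rot": [0, 0, 0], "hand": 1}, {"translation": [-0.4, 0, 0], "delta_rot": [0, 0, 0], "hand": 1}])

```text
t: 5.55
tcp_pos: [0.5761, -0.1581, 0.0796]
orientation: [-0.089, 0.996, -0.001, 0.0]
contact_force: [-9.6, -1.4, 5.7]
opening: 0.0004
```

The force rose to about 10 N and the motion stalled after 2.7 of 4 mm, so the gate is at its end stop. I'll back off and lift.

Request:
arm_command(deltas=[{"translation": [1, 0, 0], "delta_rot": [0, 0, 0], "hand": 1}, {"translation": [3, 0, 0], "delta_rot": [0, 0, 0], "hand": 1}, {"translation": [4, 0, 0], "delta_rot": [0, 0, 0], "hand": 1}, {"translation": [4, 0, -4], "delta_rot": [0, 0, 0], "hand": 1}, {"translation": [4, 0, -8], "delta_rot": [0, 0, 0], "hand": 1}, {"translation": [8, 0, -12], "delta_rot": [0, 0, 0], "hand": 1}, {"translation": [12, 0, -14], "delta_rot": [0, 0, 0], "hand": 1}, {"translation": [16, 0, -14], "delta_rot": [0, 0, 0], "hand": 1}, {"translation": [16, 0, -14], "delta_rot": [0, 0, 0], "hand": 1}])

```text
t: 6.45
tcp_pos: [0.4159, -0.1868, 0.2204]
orientation: [-0.088, 0.996, -0.001, 0.001]
contact_force: [0.9, 0.3, 0.2]
opening: 0.0007
```

```bash
python3 -c "
from h import *
from station import bot
import cv2
togo(bot.observe(),0.002,.001,.08)
a=bot.snapshot('scene')['image'];b=bot.snapshot('top')['image']
cv2.imwrite('pics/s6.png',cv2.resize(a[140:290,200:400],None,fx=4,fy=4,interpolation=2))
cv2.imwrite('pics/t6.png',cv2.resize(b[160:320,150:420],None,fx=2.9,fy=2.9,interpolation=2))
"
```

```text
t 6.45 tcp [ 0.4159 -0.1868  0.2204] box -0.1604 0.0009 F [0.9 0.3 0.2] open 0.0006615261611721702 q [-0.59 -0.2   1.95 -0.    1.38 -2.34]
go cm [-16.22   0.05  14.06] rot [-0.003  0.001  0.001]
```

View pics/s6.png

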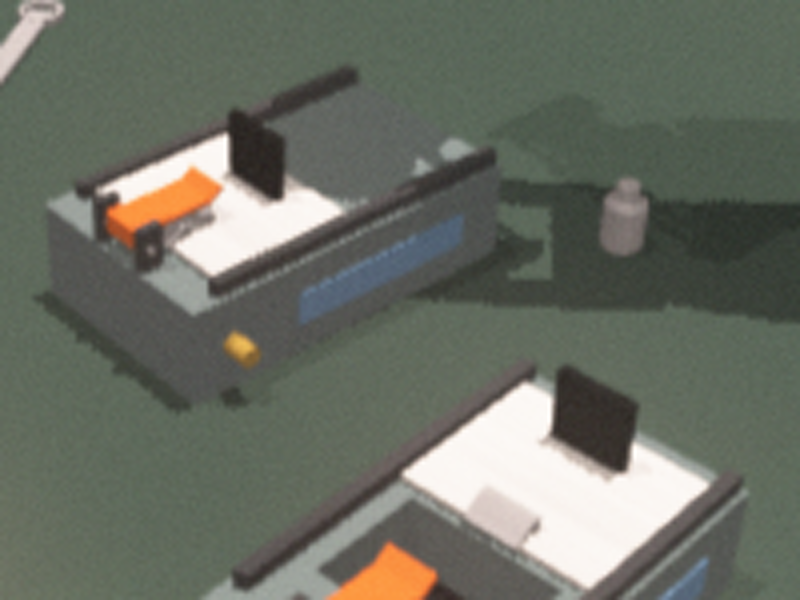

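View pics/t6.png

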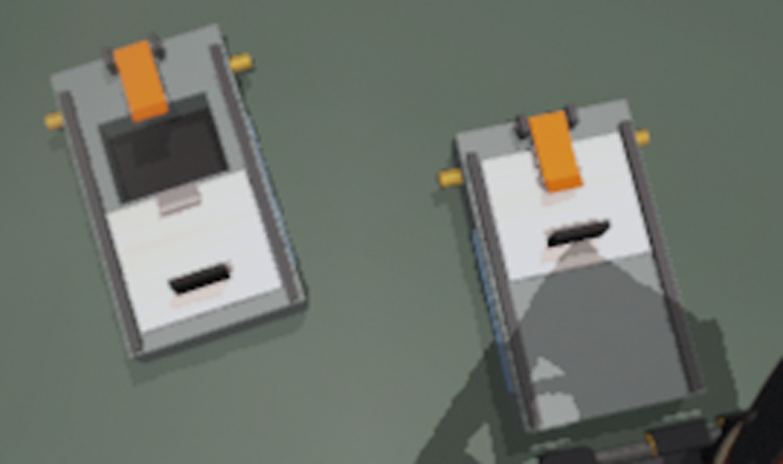

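```bash
python3 -c "
from h import *
u=np.array([np.cos(YAW),np.sin(YAW),0])
a=ray(200+257/4,140+128/4,.104,Ks,Ts);b=ray(150+579/2.9,160+233/2.9,.104)
print([((p-O)@u+.085).round(4) for p in(a,b)])
from station import bot
print(bot.sign_off())"
```

```text
[np.float64(0.1017), np.float64(0.0977)]
the job is handed in; nothing more can be done
None
```

The gate of the loaded box (the one with the blue module) is pushed shut, and its orange catch has dropped behind the strike. I pushed the black tab from behind with closed fingers, backed the arm off, and handed the job in at about 6.5 s.

- **Gate:** the push stalled at the end stop at about 10 N. The tab then measured 98 mm in the top view and 102 mm in the scene view. They differ by 4 mm, but both are above 93 mm.
- **Catch:** the scene pictures show it lifting as the strike passed under it, then dropping back to its starting height. I judged this by eye and did not measure the angle.
- **Empty box:** its gate looks unmoved in the pictures; I did not measure it.
- **Robot:** it ended clear of everything, about 0.22 m above the bench, with about 1 N on the wrist, which is sensor noise.

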